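# Nudge a grinding wheel into its nest and clamp it

### The arm

A 7-joint arm with a two-finger parallel gripper is mounted at the origin on the work surface. World frame = base frame: x ahead of the robot, y to its left, z up, the work surface at z = 0. Lengths are in m, angles in rad, forces in N, time in s.
With the tool pointing down it reaches from about 0.425 to 0.925 m from the base axis. Payload 6.8 kg.
Tool frame: the origin (TCP) lies on the centre line of the jaws, within the pads' length; the fingertips stand 19 mm ahead of it and the grasp point (between the pads) is the TCP; z points along the fingers, y is the line along which they close (so a half turn about z gives the same grasp; the last joint's range is limited). The gripper opens to 85 mm and grips with 20 to 120 N. Pads are 22 mm wide; open, the fingers measure 114 mm over their backs; the gripper's body (76 mm by 85 mm) begins 54 mm behind the grasp point. The pads swing forward as they close: fully open they stand 13 mm farther back than shut.
Start: joints at [1.107, 0.477, 0.022, 1.555, -0.011, 1.109, -0.083], TCP at [0.235, -0.633, 0.25] pointing down, gripper open.
Joint ranges: [-2.96, 2.96], [-0.34, 2.1], [-1.41, 1.46], [0.24, 2.44], [-1.37, 4.51], [0.17, 1.92], [-2.96, 2.96]. Speed limits (rad/s): [2.39, 2.39, 3.14, 3.14, 3.14, 3.14, 3.14].

### API

Orientations are given as a rotation vector (axis times angle).
In Python, from bench import r gives the robot as it stands. The module is installed in compiled form; this text tells all that it offers.
- The arm moves only by the tool arm_command, never from a script. Its argument "rows" is a list of rows, each an object of numbers: "fingers": the opening, from -1 (shut) to 1 (fully open); "x", "y", "z": the shift along the tool's x, y, z in m; "ax", "ay", "az": the turn, a rotation vector about the tool's x, y, z in degrees. In form: [{"fingers": .., "x": .., "y": .., "z": .., "ax": .., "ay": .., "az": ..}, ...]. A call has 1 to 10 rows; each row shifts and turns the commanded pose from where the row before left it, along the tool's axes as they then stand; what a row does not reach is not made up. A row lasts 1/12 s, in which the tool goes at most 41.7 mm and 7.16 degrees, less where a joint would pass 70% of its speed; a pose out of reach is approached as far as the arm can. A call is refused whole if a number of a shift passes 0.0417 or a number of a turn 7.16, either way. A call with a gripper value outside its range is refused whole. The fingers move at their own pace and stop on an object; "grip_force" is the grip in N (left out, the last holds). Time passes only in rows, so rows that do not move let the fingers close. It gives the time, the measured TCP pose, the force, the opening and the grip force at its end, in the units of the state.
- r.get_obs(): the state, without advancing time (a new reading comes with each control period).
- r.grab_frame(name): name is "side" or "top"; returns a dict with "frame" (400x640x3 uint8, red, green, blue), "depth" (400x640 float32, m along the optical axis (not along the pixel's ray), 0 where there is no reading), "K" (3x3 intrinsics, pixels), "world_from_camera" (4x4, takes a point from camera to world coordinates). Camera axes: x right, y down, z forward; pixel columns grow to the right and rows downward; lengths in m; the calibration is good to about 2 mm. A picture is of the moment at which its call begins.
- r.hand_in(): hands the job in; it is judged then, once.
The state is a dict: "clock": time; "joints": joint angles; "qvel": joint speeds; "tau": joint torques, N m; "tcp_pos": TCP position; "orientation": TCP orientation; "contact_force": force on the tool from outside, world axes, zero at the start; "moment": the same for the moment, N m; "grip_width": finger opening in m; "gripper_force": force on a finger pad.
Only numpy, scipy, OpenCV 4.12 (cv2) and the standard library are available. Lean on these libraries where they do the work, as an engineer would, in place of code of your own. Each camera call takes 0.05 s, during which the arm holds its last target. There are 200 camera calls.

### The job

Without picking it up, push the small orange-tan grinding wheel across the fixture's top with the fingertips until it drops into the round nest and lies flat, fully home and flush. Then push the red-balled clamp lever all the way over to the side away from the robot, as far as it goes, to lock it. Leave the lever alone until the wheel is home, lift nothing, and do not disturb the other things on the fixture and bench.

Things in the scene. Friction and masses are not known exactly. Their poses are not given: they have to be found in the camera images.
- fixture: Fixed grey steel dressing fixture, a solid flat block 180 (its x) x 300 (its y) x 45 mm high with blue side bands. Origin: centre of its underside, on the bench; z up; its flat top (deck) is 45 mm above the origin. Turned at most about 25 degrees, so its +x points roughly away from the robot and its +y roughly to the robot's left. Bolted down.
- nest (a point): Centre of the floor of the round nest (recess, black floor) in the fixture's deck, at fixture (0, -20, 35) mm. The nest is 64 mm across and 10 mm deep with upright walls; its mouth is level with the deck. Axes as the fixture's.
- wheel: Loose small orange-tan grinding wheel, a solid disc 60 mm across and 10 mm thick, about 65 g, with a blue 32 mm label and a black dot on top. Lies flat on the deck, on the +y side of the nest, its centre 80 to 125 mm from the nest's. Origin: centre of its underside; z up out of its label. Slides with ordinary friction; it tips in as its middle passes the nest's rim and fits the nest with 2 mm to spare all round. Home, its top is flush with the deck.
- clamp (a joint): Clamp lever's angle in rad, from 0 (leaning 0.5 rad to the fixture's -x, towards the robot; unlocked) to 1.0 (leaning 0.5 rad to the fixture's +x; fully over, against its stop; locked). Starts between 0 and 0.25. Stays where it is left; about 1 N at the ball moves it.
- clamp_tip (a point): Centre of the lever's red ball (26 mm across), on a steel rod 10 mm thick, 80 mm from the pivot. The pivot is at fixture (0, -115, 67) mm, its axis along the fixture's y. The lever stands on a grey block 70 (x) x 50 (y) x 25 mm high on the deck, centred at fixture (0, -115) mm.
- nut: Loose brass hexagon nut, 26 mm over corners, 12 mm high, lying on the deck beside the nest, near the fixture's +x edge. Origin: centre of its underside. Leave it.
- spare: Loose dark grey spare grinding wheel, 90 mm across, 16 mm thick, flat on the bench to the robot's right. Origin: centre of its underside. Leave it.
- oil: Loose yellow oil bottle with a red cap, 56 mm across, 150 mm high, standing on the bench to the left. Origin: centre of its underside. Leave it.
- driver: Loose screwdriver with a green handle lying on the bench to the left. Leave it.
- spanner: Loose steel spanner lying on the bench to the right. Leave it.
- stone: Loose grey sharpening stone 60 x 180 x 25 mm, lying on the bench beyond the fixture. Origin: centre of its underside. Leave it.
- knife: Loose kitchen knife with a wooden handle, 260 mm long, lying on the bench to the left. Leave it.
There are look-alikes about, which are no part of the job. Of the things that look like the wheel, the smallest one is meant.

How it is judged:
By the outcome, as a careful person would: the job done as asked, in the order asked, and still so for the second after the job is handed in, with the robot touching nothing.
It also fails if it takes over 54 s, if anything falls off the work surface, if the arm or the gripper's body presses on something with over 40 N, if the wrist force passes 120 N, or if a joint passes its speed limit or range.

## Working session

There is one attempt and no reset: what is moved stays moved. The work goes in short steps, Python scripts to look and compute and a tool call to move; the robot and the scene stay as the last step left them, time stands still between calls to the robot, and variables do not carry over. Pictures are saved under pics/ and viewed, at most 10 in all, crops included, and the job is handed in when it is done.

Besides the shell and the picture viewer there is one more tool, called as name(argument=value, ...), one argument or row to a line, values as JSON. arm_command: Moves the arm, as the interface text tells. Its arguments: {"type":"object","properties":{"rows":{"type":"array"},"grip_force":{"type":"number"}},"required":["rows"]}

```bash
mkdir -p pics
python3 - <<'E'
from bench import r
import cv2,numpy as np
for n in("top","side"):
    f=r.grab_frame(n); np.savez(f"{n}0.npz",**f); cv2.imwrite(f"pics/{n}0.png",f["frame"][...,::-1])
    print(n,f["K"].tolist(),np.round(f["world_from_camera"],3).tolist())
o=r.get_obs();print(o)
E
```

```text
top [[463.2301286772482, 0.0, 314.8567517734019], [0.0, 463.2301286772482, 189.73217967303734], [0.0, 0.0, 1.0]] [[0.011, -0.994, 0.104, 0.437], [-1.0, -0.011, 0.003, -0.005], [-0.002, -0.104, -0.995, 1.368], [0.0, 0.0, 0.0, 1.0]]
side [[509.52601583203426, 0.0, 319.54255984071835], [0.0, 509.52601583203426, 202.78369507365758], [0.0, 0.0, 1.0]] [[-0.677, -0.522, 0.519, -0.208], [-0.736, 0.481, -0.476, 0.721], [-0.001, -0.705, -0.709, 1.181], [0.0, 0.0, 0.0, 1.0]]
{'clock': 0.1, 'joints': array([ 1.10690265,  0.47774869,  0.02235606,  1.55633914, -0.01153159,
        1.10930847, -0.0830926 ]), 'qvel': array([ 3.34509371e-04, -1.53182854e-03,  1.76112374e-04, -4.14928747e-03,
        9.20448872e-05,  2.57630374e-04, -8.75783441e-04]), 'tau': array([ 4.75944631e-03, -5.97756636e+01,  1.61412746e+00, -2.81953579e+01,
        1.29081178e-02,  5.03896052e-03,  3.84552413e-05]), 'tcp_pos': array([ 0.23494355, -0.63225804,  0.24940789]), 'orientation': array([-3.09040897e+00, -5.55650477e-01,  6.20416568e-04]), 'contact_force': array([-0.22233961, -0.0523122 , -0.2927424 ]), 'moment': array([-0.02981924, -0.01637156,  0.08053548]), 'gripper_force': 0.0, 'grip_width': 0.08553960514209721}
```

View pics/top0.png

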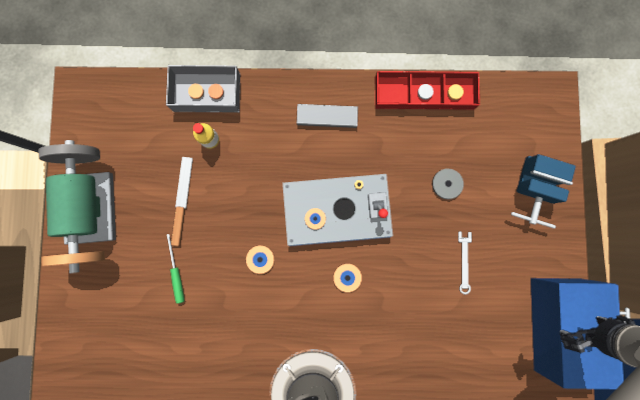

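View pics/side0.png

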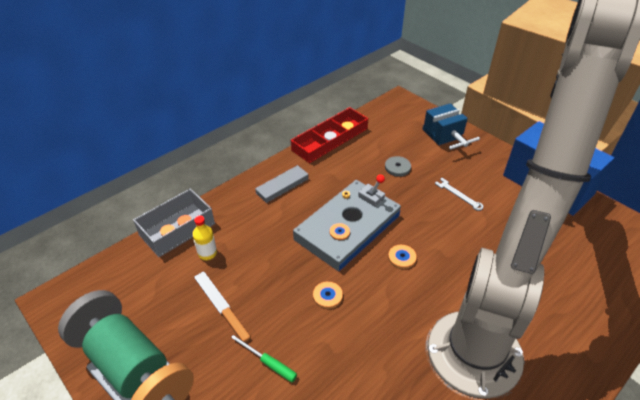

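The top view shows the wheel on the deck at (315,218), the nest at (344,208), the red ball at (383,212) and the nut at (359,184). The two larger look-alikes are on the bench at (260,260) and (347,278). The side view agrees: wheel at (340,231), nest at (352,214), ball at (380,179).

```bash
cat > h.py <<'E'
import numpy as np,cv2
def ray(f,uv,z):
    T=f["world_from_camera"];d=T[:3,:3]@np.linalg.inv(f["K"])@[uv[0],uv[1],1.];o=T[:3,3]
    return o+d*(z-o[2])/d[2]
def blobs(f,fn,roi,amin=15):
    u0,v0,u1,v1=roi;im=cv2.cvtColor(np.ascontiguousarray(f["frame"][v0:v1,u0:u1]),cv2.COLOR_RGB2HSV).astype(int)
    m=fn(im[...,0],im[...,1],im[...,2]).astype(np.uint8)
    n,_,s,c=cv2.connectedComponentsWithStats(m)
    return [(c[i]+[u0,v0],s[i].tolist()) for i in range(1,n) if s[i,4]>=amin],m
tan=lambda h,s,v:(h>8)&(h<25)&(s>60)&(v>150)
blue=lambda h,s,v:(h>100)&(h<130)&(s>110)
black=lambda h,s,v:(v<45)
red=lambda h,s,v:((h<6)|(h>174))&(s>150)&(v>120)
ROI={"top":(278,168,400,252),"side":(290,160,405,270)}
E
python3 - <<'E'
from h import *
for n in("top","side"):
    f=dict(np.load(f"{n}0.npz"));print(n)
    for nm,fn,z in(("tan",tan,.055),("blue",blue,.055),("black",black,.045),("blackfloor",black,.035),("red",red,.14)):
        for c,s in blobs(f,fn,ROI[n])[0]: print(nm,c.round(1),s,ray(f,c,z).round(4))
f=dict(np.load("top0.npz"))
# deck by depth
T=f["world_from_camera"];v,u=np.mgrid[168:255,275:402];d=f["depth"][168:255,275:402]
P=np.linalg.inv(f["K"])@np.stack([u.ravel(),v.ravel(),np.ones(u.size)])*d.ravel();P=(T[:3,:3]@P).T+T[:3,3]
m=(abs(P[:,2]-.045)<.008); m=cv2.morphologyEx(m.reshape(d.shape).astype(np.uint8),cv2.MORPH_CLOSE,np.ones((9,9)))
c=max(cv2.findContours(m,0,2)[0],key=cv2.contourArea)+[275,168]
W=np.array([ray(f,p[0],.045)[:2]*1000 for p in c],np.float32)
R=cv2.minAreaRect(W);print(R,cv2.boxPoints(R))
E
```

```text
top
tan [309.4 170.7] [25, 1, 13, 3, 15] [0.6295 0.0147 0.055 ]
tan [360.2 172.9] [51, 2, 65, 6, 155] [ 0.6248 -0.1308  0.055 ]
tan [333.4 177.3] [48, 9, 17, 2, 20] [ 0.6111 -0.0541  0.055 ]
tan [393.2 187. ] [109, 8, 13, 25, 239] [ 0.5851 -0.2249  0.055 ]
tan [280.3 190.9] [0, 13, 7, 21, 90] [0.5705 0.0969 0.055 ]
tan [294.1 180.4] [12, 12, 10, 2, 16] [0.601  0.0579 0.055 ]
tan [358.3 184.6] [76, 12, 9, 9, 35] [ 0.5909 -0.1253  0.055 ]
tan [393.8 201.8] [112, 31, 10, 11, 40] [ 0.5426 -0.2263  0.055 ]
tan [314.9 218.6] [27, 40, 21, 22, 255] [ 0.4927 -0.0026  0.055 ]
tan [393.7 217.4] [113, 47, 9, 5, 20] [ 0.4983 -0.2256  0.055 ]
tan [280.8 219.1] [0, 50, 7, 4, 20] [0.4902 0.0941 0.055 ]
tan [395.2 224.1] [114, 54, 8, 7, 40] [ 0.4797 -0.2297  0.055 ]
tan [282.3 243.7] [0, 65, 10, 19, 124] [0.421  0.0884 0.055 ]
tan [368.1 248.7] [34, 75, 88, 9, 378] [ 0.4096 -0.1531  0.055 ]
blue [314.9 218.4] [32, 46, 10, 10, 69] [ 0.4932 -0.0027  0.055 ]
red [382.8 213. ] [101, 41, 9, 9, 65] [ 0.5058 -0.1825  0.14  ]
side
tan [295.4 162.8] [0, 0, 14, 9, 84] [ 0.8116 -0.1043  0.055 ]
tan [324.  179.9
[... 323 characters left out ...]
[61, 60, 54, 50, 1059] [ 0.3452 -0.0374  0.055 ]
tan [339.4 231. ] [39, 63, 21, 16, 191] [0.4901 0.001  0.055 ]
tan [293.8 247.4] [0, 78, 12, 19, 123] [0.5334 0.1408 0.055 ]
tan [310.4 264.4] [13, 98, 16, 12, 73] [0.4556 0.147  0.055 ]
blue [367.8 241. ] [49, 52, 60, 58, 281] [ 0.4065 -0.0325  0.055 ]
blue [339.4 230.4] [46, 68, 8, 6, 41] [ 0.4915 -0.0007  0.055 ]
blue [400.4 254.8] [106, 91, 9, 9, 66] [ 0.3085 -0.0633  0.055 ]
red [380.  178.1] [86, 14, 9, 9, 64] [ 0.5074 -0.1841  0.14  ]
((521.9660034179688, -64.21742248535156), (179.91656494140625, 299.87109375), 5.608170032501221) [[ 417.7859     76.209305]
 [ 447.0907   -222.22646 ]
 [ 626.1461   -204.64415 ]
 [ 596.8413     93.79161 ]]
```

arm_command(
  rows=[
    {"fingers": -0.06,"x": 0.033,"y": -0.021},
    {"fingers": -0.06,"x": 0.033,"y": -0.021},
    {"fingers": -0.06,"x": 0.033,"y": -0.021},
    {"fingers": -0.06,"x": 0.033,"y": -0.021},
    {"fingers": -0.06,"x": 0.033,"y": -0.021},
    {"fingers": -0.06,"x": 0.033,"y": -0.021},
    {"fingers": -0.06,"x": 0.033,"y": -0.021},
    {"fingers": -0.06,"x": 0.033,"y": -0.021},
    {"fingers": -0.06,"x": 0.033,"y": -0.021},
    {"fingers": -0.06,"x": 0.033,"y": -0.021},
  ],
)

```text
validation failed for argument at $.ro...
```

arm_command(
  rows=[
    {"fingers": -0.06,"x": 0.0135,"y": -0.0365},
    {"fingers": -0.06,"x": 0.0135,"y": -0.0365},
    {"fingers": -0.06,"x": 0.0135,"y": -0.0365},
    {"fingers": -0.06,"x": 0.0135,"y": -0.0365},
    {"fingers": -0.06,"x": 0.0135,"y": -0.0365},
    {"fingers": -0.06,"x": 0.0135,"y": -0.0365},
    {"fingers": -0.06,"x": 0.0135,"y": -0.0365},
    {"fingers": -0.06,"x": 0.0135,"y": -0.0365},
    {"fingers": -0.06,"x": 0.0135,"y": -0.0365},
    {"fingers": -0.06,"x": 0.0135,"y": -0.0365},
  ],
)

```text
validation failed for argument at $.ro...
```

arm_command(
  rows=[
    {"fingers": -0.06,"az": -7},
    {"fingers": -0.06,"az": -7},
    {"fingers": -0.06,"az": -7},
    {"fingers": -0.06,"az": -7},
    {"fingers": -0.06,"az": -7},
    {"fingers": -0.06,"az": -7},
    {"fingers": -0.06,"az": -7},
    {"fingers": -0.06,"az": -7},
    {"fingers": -0.06,"az": -7},
    {"fingers": -0.06,"az": -7},
  ],
)

```text
validation failed for argument at $.ro...
```

arm_command(
  rows=[
    {"fingers": -0.06,"az": -7},
    {"fingers": -0.06,"az": -7},
    {"fingers": -0.06,"az": -6.6},
    {"fingers": -0.06},
    {"fingers": -0.06},
  ],
)

```text
validation failed for argument at $.ro...
```

arm_command(
  rows=[
    {"fingers": -0.06,"x": 0.033,"y": -0.021,"z": 0,"ax": 0,"ay": 0,"az": 0},
    {"fingers": -0.06,"x": 0.033,"y": -0.021,"z": 0,"ax": 0,"ay": 0,"az": 0},
    {"fingers": -0.06,"x": 0.033,"y": -0.021,"z": 0,"ax": 0,"ay": 0,"az": 0},
    {"fingers": -0.06,"x": 0.033,"y": -0.021,"z": 0,"ax": 0,"ay": 0,"az": 0},
    {"fingers": -0.06,"x": 0.033,"y": -0.021,"z": 0,"ax": 0,"ay": 0,"az": 0},
    {"fingers": -0.06,"x": 0.033,"y": -0.021,"z": 0,"ax": 0,"ay": 0,"az": 0},
    {"fingers": -0.06,"x": 0.033,"y": -0.021,"z": 0,"ax": 0,"ay": 0,"az": 0},
    {"fingers": -0.06,"x": 0.033,"y": -0.021,"z": 0,"ax": 0,"ay": 0,"az": 0},
    {"fingers": -0.06,"x": 0.033,"y": -0.021,"z": 0,"ax": 0,"ay": 0,"az": 0},
    {"fingers": -0.06,"x": 0.033,"y": -0.021,"z": 0,"ax": 0,"ay": 0,"az": 0},
  ],
)

```text
clock: 0.93
tcp_pos: [0.4719, -0.3192, 0.2501]
orientation: [-3.092, -0.556, 0.001]
contact_force: [0.6, -0.2, -0.2]
grip_width: 0.0405
gripper_force: 0.0
```

arm_command(
  rows=[
    {"fingers": -0.06,"x": 0.0135,"y": -0.0365,"z": 0,"ax": 0,"ay": 0,"az": 0},
    {"fingers": -0.06,"x": 0.0135,"y": -0.0365,"z": 0,"ax": 0,"ay": 0,"az": 0},
    {"fingers": -0.06,"x": 0.0135,"y": -0.0365,"z": 0,"ax": 0,"ay": 0,"az": 0},
    {"fingers": -0.06,"x": 0.0135,"y": -0.0365,"z": 0,"ax": 0,"ay": 0,"az": 0},
    {"fingers": -0.06,"x": 0.0135,"y": -0.0365,"z": 0,"ax": 0,"ay": 0,"az": 0},
    {"fingers": -0.06,"x": 0.0135,"y": -0.0365,"z": 0,"ax": 0,"ay": 0,"az": 0},
    {"fingers": -0.06,"x": 0.0135,"y": -0.0365,"z": 0,"ax": 0,"ay": 0,"az": 0},
    {"fingers": -0.06,"x": 0.0135,"y": -0.0365,"z": 0,"ax": 0,"ay": 0,"az": 0},
    {"fingers": -0.06,"x": 0.0135,"y": -0.0365,"z": 0,"ax": 0,"ay": 0,"az": 0},
    {"fingers": -0.06,"x": 0.0135,"y": -0.0365,"z": 0,"ax": 0,"ay": 0,"az": 0},
  ],
)

```text
clock: 1.77
tcp_pos: [0.4701, 0.0699, 0.2502]
orientation: [3.092, 0.555, -0.0]
contact_force: [1.0, 0.4, 0.4]
grip_width: 0.0402
gripper_force: 0.0
```

arm_command(
  rows=[
    {"fingers": -0.06,"x": 0,"y": 0,"z": 0,"ax": 0,"ay": 0,"az": -7},
    {"fingers": -0.06,"x": 0,"y": 0,"z": 0,"ax": 0,"ay": 0,"az": -7},
    {"fingers": -0.06,"x": 0,"y": 0,"z": 0,"ax": 0,"ay": 0,"az": -7},
    {"fingers": -0.06,"x": 0,"y": 0,"z": 0,"ax": 0,"ay": 0,"az": -7},
    {"fingers": -0.06,"x": 0,"y": 0,"z": 0,"ax": 0,"ay": 0,"az": -7},
    {"fingers": -0.06,"x": 0,"y": 0,"z": 0,"ax": 0,"ay": 0,"az": -7},
    {"fingers": -0.06,"x": 0,"y": 0,"z": 0,"ax": 0,"ay": 0,"az": -7},
    {"fingers": -0.06,"x": 0,"y": 0,"z": 0,"ax": 0,"ay": 0,"az": -7},
    {"fingers": -0.06,"x": 0,"y": 0,"z": 0,"ax": 0,"ay": 0,"az": -7},
    {"fingers": -0.06,"x": 0,"y": 0,"z": 0,"ax": 0,"ay": 0,"az": -7},
  ],
)

```text
clock: 2.6
tcp_pos: [0.4704, 0.0681, 0.25]
orientation: [-2.207, -2.235, 0.001]
contact_force: [-0.2, 0.2, 0.0]
grip_width: 0.0399
gripper_force: 0.0
```

arm_command(
  rows=[
    {"fingers": -0.06,"x": 0,"y": 0,"z": 0,"ax": 0,"ay": 0,"az": -7},
    {"fingers": -0.06,"x": 0,"y": 0,"z": 0,"ax": 0,"ay": 0,"az": -7},
    {"fingers": -0.06,"x": 0,"y": 0,"z": 0,"ax": 0,"ay": 0,"az": -6.6},
    {"fingers": -0.06,"x": 0,"y": 0,"z": 0,"ax": 0,"ay": 0,"az": 0},
    {"fingers": -0.06,"x": 0,"y": 0,"z": 0,"ax": 0,"ay": 0,"az": 0},
  ],
)

```text
clock: 3.02
tcp_pos: [0.4705, 0.068, 0.2501]
orientation: [-1.784, -2.585, 0.001]
contact_force: [-0.3, 0.1, -0.1]
grip_width: 0.0397
gripper_force: 0.0
```

Run:
```python
from h import *
from bench import r
from scipy.spatial.transform import Rotation as R
o=r.get_obs();M=R.from_rotvec(o["orientation"]).as_matrix();print(o["tcp_pos"].round(4),M.round(3).tolist(),o["joints"].round(2))
f=r.grab_frame("top");print(ray(f,(344,208),.04).round(4))
for c,s in blobs(f,blue,ROI["top"])[0]: print(c,s,ray(f,c,.055).round(4))
```

```text
[0.4705 0.068  0.2501] [[-0.355, 0.935, -0.001], [0.935, 0.355, -0.0], [0.0, -0.001, -1.0]] [ 0.25  0.2  -0.59  1.99  0.13  1.   -0.04]
[ 0.5246 -0.0857  0.04  ]
[314.94202899 218.4057971 ] [32, 46, 10, 10, 69] [ 0.4932 -0.0027  0.055 ]
```

arm_command(
  rows=[
    {"fingers": -0.06,"x": 0,"y": -0.004,"z": 0.034,"ax": 0,"ay": 0,"az": 0},
    {"fingers": -0.06,"x": 0,"y": 0,"z": 0.034,"ax": 0,"ay": 0,"az": 0},
    {"fingers": -0.06,"x": 0,"y": 0,"z": 0.034,"ax": 0,"ay": 0,"az": 0},
    {"fingers": -0.06,"x": 0,"y": 0,"z": 0.034,"ax": 0,"ay": 0,"az": 0},
    {"fingers": -0.06,"x": 0,"y": 0,"z": 0.034,"ax": 0,"ay": 0,"az": 0},
    {"fingers": -0.06,"x": 0,"y": 0,"z": 0.008,"ax": 0,"ay": 0,"az": 0},
    {"fingers": -0.06,"x": 0,"y": 0,"z": 0.002,"ax": 0,"ay": 0,"az": 0},
    {"fingers": -0.06,"x": 0,"y": 0,"z": 0,"ax": 0,"ay": 0,"az": 0},
    {"fingers": -0.06,"x": 0,"y": 0,"z": 0,"ax": 0,"ay": 0,"az": 0},
  ],
)

```text
clock: 3.82
tcp_pos: [0.4683, 0.0672, 0.0719]
orientation: [1.78, 2.587, 0.003]
contact_force: [0.0, 0.1, 0.6]
grip_width: 0.0403
gripper_force: 0.0
```

Run:
```python
from h import *
from bench import r
f=r.grab_frame("side");cv2.imwrite("pics/s1.png",cv2.resize(f["frame"][150:290,260:440,::-1],None,fx=4,fy=4,interpolation=cv2.INTER_CUBIC))
```

```text
(no output)
```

View pics/s1.png

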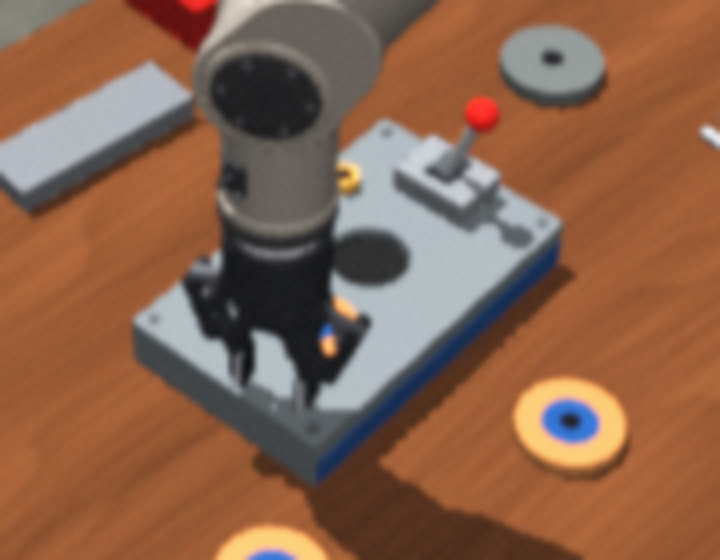

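The crop shows both fingertips, at (240,385) and (305,400), just above the deck behind the wheel. The nest and the nut are clear. Next I'll feel for the deck.

arm_command(
  rows=[
    {"fingers": -0.06,"x": 0,"y": 0,"z": 0.002,"ax": 0,"ay": 0,"az": 0},
    {"fingers": -0.06,"x": 0,"y": 0,"z": 0.001,"ax": 0,"ay": 0,"az": 0},
    {"fingers": -0.06,"x": 0,"y": 0,"z": 0.001,"ax": 0,"ay": 0,"az": 0},
    {"fingers": -0.06,"x": 0,"y": 0,"z": 0.001,"ax": 0,"ay": 0,"az": 0},
    {"fingers": -0.06,"x": 0,"y": 0,"z": 0,"ax": 0,"ay": 0,"az": 0},
  ],
)

```text
clock: 4.28
tcp_pos: [0.467, 0.0667, 0.0653]
orientation: [1.78, 2.589, -0.0]
contact_force: [0.1, -0.9, 0.5]
grip_width: 0.0402
gripper_force: 0.0
```

arm_command(
  rows=[
    {"fingers": -0.06,"x": -0.015,"y": 0,"z": 0,"ax": 0,"ay": 0,"az": 0},
    {"fingers": -0.06,"x": -0.015,"y": 0,"z": 0,"ax": 0,"ay": 0,"az": 0},
    {"fingers": -0.06,"x": -0.006,"y": 0,"z": 0,"ax": 0,"ay": 0,"az": 0},
    {"fingers": -0.06,"x": -0.006,"y": 0,"z": 0,"ax": 0,"ay": 0,"az": 0},
    {"fingers": -0.06,"x": -0.006,"y": 0,"z": 0,"ax": 0,"ay": 0,"az": 0},
    {"fingers": -0.06,"x": -0.006,"y": 0,"z": 0,"ax": 0,"ay": 0,"az": 0},
    {"fingers": -0.06,"x": -0.006,"y": 0,"z": 0,"ax": 0,"ay": 0,"az": 0},
    {"fingers": -0.06,"x": -0.006,"y": 0,"z": 0,"ax": 0,"ay": 0,"az": 0},
    {"fingers": -0.06,"x": -0.006,"y": 0,"z": 0,"ax": 0,"ay": 0,"az": 0},
    {"fingers": -0.06,"x": 0,"y": 0,"z": 0,"ax": 0,"ay": 0,"az": 0},
  ],
)

```text
clock: 5.12
tcp_pos: [0.4932, -0.0018, 0.0653]
orientation: [1.781, 2.587, -0.001]
contact_force: [-1.0, -0.2, 0.0]
grip_width: 0.0398
gripper_force: 0.0
```

Run:
```python
from h import *
from bench import r
print(r.get_obs()["tcp_pos"])
for n in("top","side"):
    f=r.grab_frame(n)
    for nm,fn in(("blue",blue),("tan",tan)):
        for c,s in blobs(f,fn,(300,185,375,240) if n=="top" else (325,195,375,240),8)[0]: print(n,nm,c.round(1),s,ray(f,c,.055).round(4))
    if n=="side":cv2.imwrite("pics/s2.png",cv2.resize(f["frame"][150:290,260:440,::-1],None,fx=4,fy=4,interpolation=cv2.INTER_CUBIC))
```

```text
[ 0.49324331 -0.00182225  0.06526393]
top tan [358.2 186.7] [55, 0, 8, 4, 18] [ 0.5849 -0.1249  0.055 ]
side blue [342.3 223.3] [15, 26, 6, 5, 19] [ 0.5064 -0.027   0.055 ]
side blue [371.7 237. ] [43, 39, 7, 6, 24] [ 0.4094 -0.0522  0.055 ]
side tan [338.3 224.6] [10, 23, 10, 13, 71] [ 0.5104 -0.0144  0.055 ]
side tan [352.1 220.7] [26, 24, 3, 4, 9] [ 0.4939 -0.0562  0.055 ]
```

View pics/s2.png

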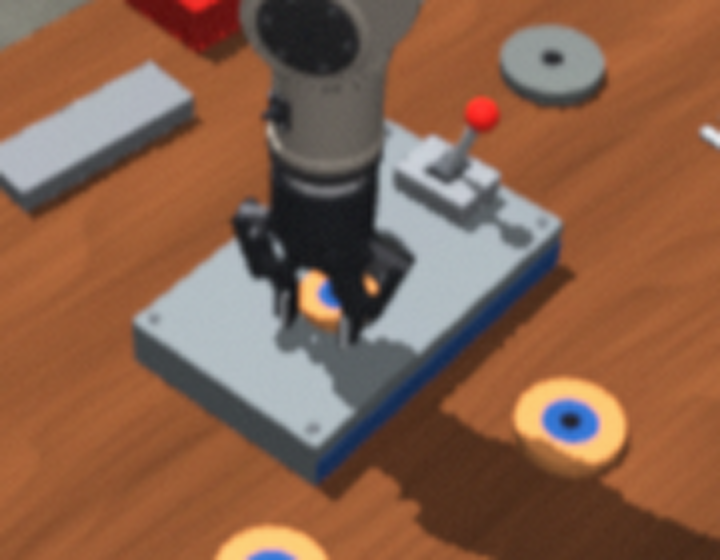

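The wheel, near (335,295) in the crop, sits centred between the fingertips and is moving along the line. I'll continue towards the nest.

arm_command(
  rows=[
    {"fingers": -0.06,"x": -0.006,"y": 0,"z": 0,"ax": 0,"ay": 0,"az": 0},
    {"fingers": -0.06,"x": -0.006,"y": 0,"z": 0,"ax": 0,"ay": 0,"az": 0},
    {"fingers": -0.06,"x": -0.006,"y": 0,"z": 0,"ax": 0,"ay": 0,"az": 0},
    {"fingers": -0.06,"x": -0.006,"y": 0,"z": 0,"ax": 0,"ay": 0,"az": 0},
    {"fingers": -0.06,"x": -0.006,"y": 0,"z": 0,"ax": 0,"ay": 0,"az": 0},
    {"fingers": -0.06,"x": -0.006,"y": 0,"z": 0,"ax": 0,"ay": 0,"az": 0},
    {"fingers": -0.06,"x": -0.006,"y": 0,"z": 0,"ax": 0,"ay": 0,"az": 0},
    {"fingers": -0.06,"x": -0.006,"y": 0,"z": 0,"ax": 0,"ay": 0,"az": 0},
    {"fingers": -0.06,"x": -0.006,"y": 0,"z": 0,"ax": 0,"ay": 0,"az": 0},
    {"fingers": -0.06,"x": 0,"y": 0,"z": 0,"ax": 0,"ay": 0,"az": 0},
  ],
)

```text
clock: 6.05
tcp_pos: [0.5126, -0.0526, 0.0653]
orientation: [1.782, 2.587, -0.001]
contact_force: [-0.0, -0.7, 0.8]
grip_width: 0.0407
gripper_force: 0.0
```

Run:
```python
from h import *
from bench import r
o=r.get_obs();print(o["tcp_pos"],o["contact_force"])
f=r.grab_frame("side");cv2.imwrite("pics/s3.png",cv2.resize(f["frame"][160:260,290:410,::-1],None,fx=6,fy=6,interpolation=cv2.INTER_CUBIC))
for nm,fn in(("blue",blue),("tan",tan)):
    for c,s in blobs(f,fn,(325,195,375,240),8)[0]: print(nm,c.round(1),s,ray(f,c,.045).round(4))
```

```text
[ 0.51258246 -0.05260404  0.06525503] [-0.04518742 -0.65971214  0.7582244 ]
blue [350.3 212.6] [23, 15, 6, 6, 22] [ 0.5278 -0.0831  0.045 ]
blue [371.7 237. ] [43, 39, 7, 6, 24] [ 0.4149 -0.0591  0.045 ]
tan [346.4 212.9] [18, 11, 10, 14, 71] [ 0.5351 -0.0733  0.045 ]
```

View pics/s3.png

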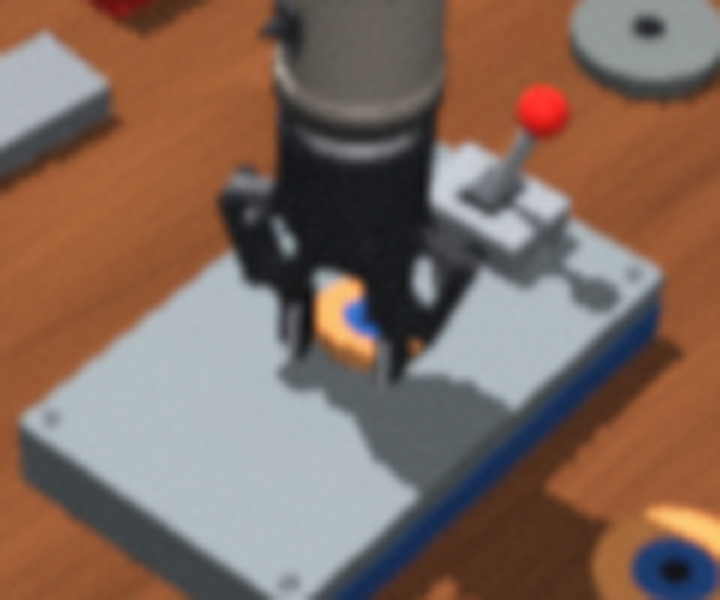

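The wheel is over the nest at (355,320) in the crop, but its trailing side may still be on the rim. I'll nudge it 4 mm more, then lift away and look.

arm_command(
  rows=[
    {"fingers": -0.06,"x": -0.002,"y": 0,"z": 0,"ax": 0,"ay": 0,"az": 0},
    {"fingers": -0.06,"x": -0.002,"y": 0,"z": 0,"ax": 0,"ay": 0,"az": 0},
    {"fingers": -0.06,"x": 0,"y": 0,"z": 0,"ax": 0,"ay": 0,"az": 0},
  ],
)

```text
clock: 6.35
tcp_pos: [0.5136, -0.0549, 0.0653]
orientation: [1.78, 2.589, -0.0]
contact_force: [0.2, -0.1, 0.9]
grip_width: 0.0398
gripper_force: 0.0
```

arm_command(
  rows=[
    {"fingers": -0.06,"x": 0.02,"y": 0,"z": 0,"ax": 0,"ay": 0,"az": 0},
    {"fingers": -0.06,"x": 0.03,"y": 0,"z": -0.01,"ax": 0,"ay": 0,"az": 0},
    {"fingers": -0.06,"x": 0.03,"y": 0,"z": -0.025,"ax": 0,"ay": 0,"az": 0},
    {"fingers": -0.06,"x": 0.02,"y": 0,"z": -0.03,"ax": 0,"ay": 0,"az": 0},
    {"fingers": -0.06,"x": 0.02,"y": 0,"z": -0.03,"ax": 0,"ay": 0,"az": 0},
    {"fingers": -0.06,"x": 0,"y": 0,"z": 0,"ax": 0,"ay": 0,"az": 0},
  ],
)

```text
clock: 6.85
tcp_pos: [0.4722, 0.0629, 0.1654]
orientation: [1.768, 2.59, 0.011]
contact_force: [1.4, 0.6, -0.1]
grip_width: 0.04
gripper_force: 0.0
```

Run:
```python
from h import *
from bench import r
im=[]
for n in("top","side"):
    f=r.grab_frame(n)
    a=f["frame"][175:235,310:390] if n=="top" else f["frame"][185:245,310:390]
    im.append(cv2.resize(a[...,::-1],None,fx=5,fy=5,interpolation=cv2.INTER_CUBIC))
    for nm,fn in(("blue",blue),("tan",tan)):
        for c,s in blobs(f,fn,(325,190,375,240),8)[0]: print(n,nm,c.round(1),s,ray(f,c,.045).round(4))
cv2.imwrite("pics/s4.png",np.hstack(im))
```

```text
top blue [343.6 208. ] [14, 14, 10, 9, 68] [ 0.5242 -0.0842  0.045 ]
top tan [343.4 207.9] [8, 8, 22, 21, 257] [ 0.5244 -0.0837  0.045 ]
side blue [351.9 213.7] [23, 20, 8, 7, 30] [ 0.5212 -0.0832  0.045 ]
side blue [371.8 236.8] [43, 43, 7, 7, 25] [ 0.4151 -0.0598  0.045 ]
side tan [347.  193.7] [20, 0, 5, 8, 27] [ 0.5942 -0.1345  0.045 ]
side tan [355.4 215.5] [22, 17, 15, 15, 103] [ 0.5087 -0.0858  0.045 ]
side tan [343.9 211.3] [17, 19, 4, 5, 14] [ 0.5453 -0.0724  0.045 ]
```

View pics/s4.png

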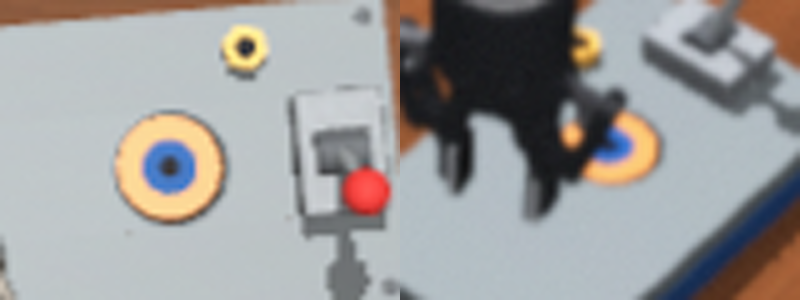

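The left panel (top view) shows the wheel centred at (170,167) with an even dark gap all round. The top view puts its centre at (0.524, -0.084), which is the nest centre. Before touching the lever, I'll check its flatness from the depth image while moving clear.

arm_command(
  rows=[
    {"fingers": -1,"x": 0,"y": 0,"z": -0.03,"ax": 0,"ay": 0,"az": 5},
    {"fingers": -1,"x": 0,"y": 0,"z": -0.03,"ax": 0,"ay": 0,"az": 5},
    {"fingers": -1,"x": 0,"y": 0,"z": -0.025,"ax": 0,"ay": 0,"az": 5},
    {"fingers": -1,"x": 0,"y": 0,"z": 0,"ax": 0,"ay": 0,"az": 0},
    {"fingers": -1,"x": 0,"y": 0,"z": 0,"ax": 0,"ay": 0,"az": 0},
  ],
)

```text
clock: 7.37
tcp_pos: [0.4711, 0.0564, 0.2452]
orientation: [2.103, 2.332, 0.0]
contact_force: [0.3, -0.5, -0.6]
grip_width: 0.0
gripper_force: 0.0
```

Run:
```python
from h import *
from bench import r
from scipy.spatial.transform import Rotation as R
o=r.get_obs();print(o["tcp_pos"].round(4),R.from_rotvec(o["orientation"]).as_matrix().round(3).tolist())
f=r.grab_frame("top");T=f["world_from_camera"]
v,u=np.mgrid[190:228,320:368];d=f["depth"][190:228,320:368].ravel()
P=(T[:3,:3]@(np.linalg.inv(f["K"])@np.stack([u.ravel(),v.ravel(),np.ones(u.size)])*d)).T+T[:3,3]
rr=np.hypot(P[:,0]-.524,P[:,1]+.084)
for nm,m in(("wheel",rr<.026),("deck",(rr>.038)&(rr<.05))):
    Q=P[m];c=np.linalg.lstsq(np.c_[Q[:,:2]-[.524,-.084],np.ones(len(Q))],Q[:,2],rcond=None)[0];print(nm,c.round(4),Q[:,2].std().round(4))
```

```text
[0.4711 0.0564 0.2452] [[-0.103, 0.995, 0.001], [0.995, 0.103, -0.001], [-0.001, 0.001, -1.0]]
wheel [-0.      0.0041  0.0449] 0.0026
deck [-0.0018 -0.      0.0449] 0.0026
```

The wheel is flush with the deck (44.9 mm for both) and flat. Now the lever: I'll go to the robot side of the ball.

arm_command(
  rows=[
    {"fingers": -1,"x": -0.03,"y": -0.006,"z": 0,"ax": 0,"ay": 0,"az": 0},
    {"fingers": -1,"x": -0.03,"y": -0.006,"z": 0,"ax": 0,"ay": 0,"az": 0},
    {"fingers": -1,"x": -0.03,"y": -0.006,"z": 0,"ax": 0,"ay": 0,"az": 0},
    {"fingers": -1,"x": -0.03,"y": -0.006,"z": 0,"ax": 0,"ay": 0,"az": 0},
    {"fingers": -1,"x": -0.03,"y": -0.006,"z": 0,"ax": 0,"ay": 0,"az": 0},
    {"fingers": -1,"x": -0.03,"y": -0.006,"z": 0,"ax": 0,"ay": 0,"az": 0},
    {"fingers": -1,"x": -0.03,"y": -0.006,"z": 0,"ax": 0,"ay": 0,"az": 0},
    {"fingers": -1,"x": -0.03,"y": -0.006,"z": 0,"ax": 0,"ay": 0,"az": 0},
    {"fingers": -1,"x": 0,"y": 0,"z": 0,"ax": 0,"ay": 0,"az": 0},
    {"fingers": -1,"x": 0,"y": 0,"z": 0,"ax": 0,"ay": 0,"az": 0},
  ],
)

```text
clock: 8.25
tcp_pos: [0.4461, -0.1882, 0.243]
orientation: [-2.104, -2.327, 0.003]
contact_force: [-0.2, 0.7, -0.1]
grip_width: -0.0001
gripper_force: 0.0
```

arm_command(
  rows=[
    {"fingers": -1,"x": 0,"y": 0,"z": 0.03,"ax": 0,"ay": 0,"az": 0},
    {"fingers": -1,"x": 0,"y": 0,"z": 0.03,"ax": 0,"ay": 0,"az": 0},
    {"fingers": -1,"x": 0,"y": 0,"z": 0.03,"ax": 0,"ay": 0,"az": 0},
    {"fingers": -1,"x": 0,"y": 0,"z": 0.01,"ax": 0,"ay": 0,"az": 0},
    {"fingers": -1,"x": 0,"y": 0,"z": 0,"ax": 0,"ay": 0,"az": 0},
    {"fingers": -1,"x": 0,"y": 0,"z": 0,"ax": 0,"ay": 0,"az": 0},
  ],
)

```text
clock: 8.75
tcp_pos: [0.4479, -0.1854, 0.1451]
orientation: [-2.1, -2.335, 0.0]
contact_force: [0.2, -0.4, 0.8]
grip_width: 0.0001
gripper_force: 0.0
```

Run:
```python
from h import *
from bench import r
for n in("top","side"):
    f=r.grab_frame(n)
    for c,s in blobs(f,red,ROI[n])[0]: print(n,c,s,ray(f,c,.142).round(4))
    if n=="side":cv2.imwrite("pics/s5.png",cv2.resize(f["frame"][140:240,320:460,::-1],None,fx=5,fy=5))
```

```text
top [381.         211.28571429] [101, 41, 7, 7, 21] [ 0.5102 -0.1775  0.142 ]
side [380.09230769 178.09230769] [86, 14, 9, 9, 65] [ 0.506  -0.1826  0.142 ]
```

View pics/s5.png

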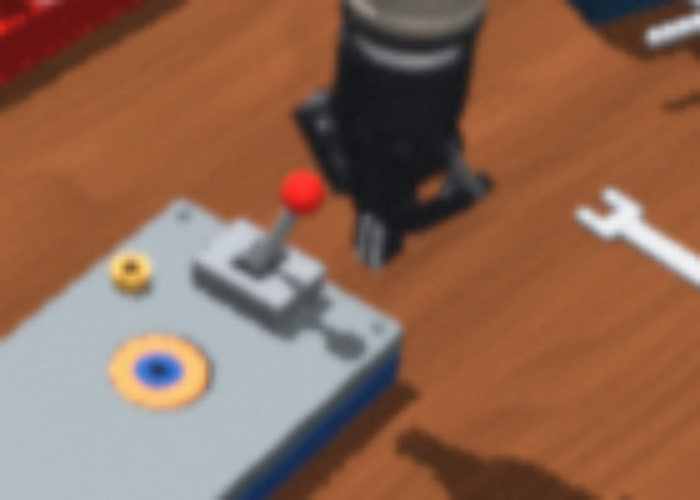

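The side view shows the shut fingers, tips at (372,255), on the robot side of the red ball at (302,190), and the wheel home at (160,370). I'll raise 6 mm to keep the linkage clear, then push along the fixture's +x.

arm_command(
  rows=[
    {"fingers": -1,"x": -0.003,"y": 0,"z": -0.006,"ax": 0,"ay": 0,"az": 0},
    {"fingers": -1,"x": 0,"y": 0.012,"z": 0,"ax": 0,"ay": 0,"az": 0},
    {"fingers": -1,"x": 0,"y": 0.01,"z": 0,"ax": 0,"ay": 0,"az": 0},
    {"fingers": -1,"x": 0,"y": 0.008,"z": 0,"ax": 0,"ay": 0,"az": 0},
    {"fingers": -1,"x": 0,"y": 0.008,"z": 0,"ax": 0,"ay": 0,"az": 0},
    {"fingers": -1,"x": 0,"y": 0.008,"z": 0,"ax": 0,"ay": 0,"az": 0},
    {"fingers": -1,"x": 0,"y": 0.008,"z": 0,"ax": 0,"ay": 0,"az": 0},
    {"fingers": -1,"x": 0,"y": 0.008,"z": 0,"ax": 0,"ay": 0,"az": 0},
    {"fingers": -1,"x": 0,"y": 0,"z": 0,"ax": 0,"ay": 0,"az": 0},
  ],
)

```text
clock: 9.6
tcp_pos: [0.5118, -0.1822, 0.1513]
orientation: [2.101, 2.335, 0.002]
contact_force: [0.5, 0.5, 0.1]
grip_width: 0.0002
gripper_force: 0.0
```

Run:
```python
from h import *
from bench import r
o=r.get_obs();print(o["tcp_pos"].round(4),o["contact_force"])
f=r.grab_frame("side")
for c,s in blobs(f,red,(340,150,410,200),5)[0]: print(c,s,ray(f,c,.145).round(4))
```

```text
[ 0.5118 -0.1822  0.1513] [0.46751611 0.48761748 0.1148754 ]
[370.9375 172.25  ] [28, 18, 7, 9, 48] [ 0.5407 -0.179   0.145 ]
```

arm_command(
  rows=[
    {"fingers": -1,"x": 0,"y": 0.006,"z": 0,"ax": 0,"ay": 0,"az": 0},
    {"fingers": -1,"x": 0,"y": 0.006,"z": 0,"ax": 0,"ay": 0,"az": 0},
    {"fingers": -1,"x": 0,"y": 0.006,"z": 0,"ax": 0,"ay": 0,"az": 0},
    {"fingers": -1,"x": 0,"y": 0.006,"z": 0,"ax": 0,"ay": 0,"az": 0},
    {"fingers": -1,"x": 0,"y": 0.003,"z": 0,"ax": 0,"ay": 0,"az": 0},
    {"fingers": -1,"x": 0,"y": 0.002,"z": 0,"ax": 0,"ay": 0,"az": 0},
    {"fingers": -1,"x": 0,"y": 0,"z": 0,"ax": 0,"ay": 0,"az": 0},
  ],
)

```text
clock: 10.23
tcp_pos: [0.5393, -0.1796, 0.1513]
orientation: [2.102, 2.334, 0.001]
contact_force: [0.2, 0.2, -0.4]
grip_width: 0.0001
gripper_force: 0.0
```

arm_command(
  rows=[
    {"fingers": -1,"x": 0,"y": 0.001,"z": 0,"ax": 0,"ay": 0,"az": 0},
    {"fingers": -1,"x": 0,"y": 0.001,"z": 0,"ax": 0,"ay": 0,"az": 0},
    {"fingers": -1,"x": 0,"y": 0,"z": 0,"ax": 0,"ay": 0,"az": 0},
  ],
)

```text
clock: 10.48
tcp_pos: [0.5406, -0.1796, 0.1513]
orientation: [-2.102, -2.334, 0.0]
contact_force: [-0.2, 0.3, -0.5]
grip_width: 0.0003
gripper_force: 0.2
```

Run:
```python
from h import *
from bench import r
o=r.get_obs();print(o["tcp_pos"].round(4),o["contact_force"])
f=r.grab_frame("side")
for c,s in blobs(f,red,(340,150,410,200),5)[0]: print(c,s,ray(f,c,.137).round(4))
```

```text
[ 0.5406 -0.1796  0.1513] [-0.2466031   0.34517237 -0.5380195 ]
[363.68888889 170.08888889] [21, 16, 6, 9, 45] [ 0.5685 -0.1768  0.137 ]
```

arm_command(
  rows=[
    {"fingers": -1,"x": 0,"y": 0.001,"z": 0,"ax": 0,"ay": 0,"az": 0},
    {"fingers": -1,"x": 0,"y": 0.001,"z": 0,"ax": 0,"ay": 0,"az": 0},
    {"fingers": -1,"x": 0,"y": 0.001,"z": 0,"ax": 0,"ay": 0,"az": 0},
    {"fingers": -1,"x": 0,"y": 0,"z": 0,"ax": 0,"ay": 0,"az": 0},
  ],
)

```text
clock: 10.87
tcp_pos: [0.5439, -0.1792, 0.1513]
orientation: [2.102, 2.334, 0.0]
contact_force: [-0.2, -0.1, 0.6]
grip_width: 0.0003
gripper_force: 0.2
```

arm_command(
  rows=[
    {"fingers": -1,"x": 0,"y": 0.001,"z": 0,"ax": 0,"ay": 0,"az": 0},
    {"fingers": -1,"x": 0,"y": 0,"z": 0,"ax": 0,"ay": 0,"az": 0},
  ],
)

```text
clock: 11.03
tcp_pos: [0.5448, -0.1791, 0.1513]
orientation: [2.102, 2.334, 0.0]
contact_force: [0.1, -0.5, 0.2]
grip_width: 0.0002
gripper_force: 0.2
```

arm_command(
  rows=[
    {"fingers": -1,"x": 0,"y": 0.001,"z": 0,"ax": 0,"ay": 0,"az": 0},
    {"fingers": -1,"x": 0,"y": 0.001,"z": 0,"ax": 0,"ay": 0,"az": 0},
    {"fingers": -1,"x": 0,"y": 0,"z": 0,"ax": 0,"ay": 0,"az": 0},
  ],
)

```text
clock: 11.28
tcp_pos: [0.5463, -0.179, 0.1512]
orientation: [-2.102, -2.334, 0.001]
contact_force: [-2.0, -0.0, 1.4]
grip_width: 0.0001
gripper_force: 1.2
```

Run:
```python
from h import *
from bench import r
o=r.get_obs();print(o["tcp_pos"].round(4),o["contact_force"])
f=r.grab_frame("side")
for c,s in blobs(f,red,(340,150,410,200),5)[0]: print(c,s,ray(f,c,.137).round(4))
```

```text
[ 0.5463 -0.179   0.1512] [-2.036704   -0.04183469  1.3524558 ]
[361.88372093 169.90697674] [19, 16, 6, 9, 43] [ 0.5729 -0.1733  0.137 ]
```

arm_command(
  rows=[
    {"fingers": -1,"x": 0,"y": 0.001,"z": 0,"ax": 0,"ay": 0,"az": 0},
    {"fingers": -1,"x": 0,"y": 0.001,"z": 0,"ax": 0,"ay": 0,"az": 0},
    {"fingers": -1,"x": 0,"y": 0,"z": 0,"ax": 0,"ay": 0,"az": 0},
  ],
)

```text
clock: 11.58
tcp_pos: [0.5468, -0.179, 0.151]
orientation: [-2.101, -2.332, 0.005]
contact_force: [-7.7, 0.5, 5.6]
grip_width: -0.0
gripper_force: 4.5
```

The force rises steeply and the TCP no longer advances, so the lever is against its stop. Backing off and checking.

arm_command(
  rows=[
    {"fingers": -1,"x": 0,"y": -0.01,"z": 0,"ax": 0,"ay": 0,"az": 0},
    {"fingers": -1,"x": 0,"y": -0.03,"z": 0,"ax": 0,"ay": 0,"az": 0},
    {"fingers": -1,"x": 0,"y": -0.03,"z": 0,"ax": 0,"ay": 0,"az": 0},
    {"fingers": -1,"x": 0,"y": -0.03,"z": 0,"ax": 0,"ay": 0,"az": 0},
    {"fingers": -1,"x": 0,"y": 0,"z": -0.03,"ax": 0,"ay": 0,"az": 0},
    {"fingers": -1,"x": 0,"y": 0,"z": -0.03,"ax": 0,"ay": 0,"az": 0},
    {"fingers": -1,"x": 0,"y": 0,"z": -0.03,"ax": 0,"ay": 0,"az": 0},
    {"fingers": -1,"x": 0,"y": 0,"z": 0,"ax": 0,"ay": 0,"az": 0},
    {"fingers": -1,"x": 0,"y": 0,"z": 0,"ax": 0,"ay": 0,"az": 0},
  ],
)

```text
clock: 12.33
tcp_pos: [0.4505, -0.1896, 0.2433]
orientation: [2.099, 2.33, 0.003]
contact_force: [0.1, -0.6, 0.0]
grip_width: 0.0001
gripper_force: 0.0
```

Run:
```python
from h import *
from bench import r
for n in("top","side"):
    f=r.grab_frame(n)
    for nm,fn,z in(("red",red,.137),("blue",blue,.045)):
        for c,s in blobs(f,fn,(325,185,400,240) if n=="top" else (340,150,410,225))[0]: print(n,nm,c.round(1),s,ray(f,c,z).round(4))
    if n=="side":cv2.imwrite("pics/s6.png",cv2.resize(f["frame"][140:260,280:440,::-1],None,fx=5,fy=5))
```

```text
top red [380.1 188.6] [51, 0, 9, 9, 60] [ 0.571  -0.1761  0.137 ]
top blue [343.6 208. ] [14, 19, 10, 9, 68] [ 0.5242 -0.0842  0.045 ]
side red [363.  169.9] [19, 16, 9, 9, 59] [ 0.5706 -0.176   0.137 ]
side blue [351.3 213.6] [8, 61, 8, 6, 36] [ 0.5226 -0.0822  0.045 ]
side blue [391.9 218.6] [44, 62, 15, 13, 58] [ 0.424  -0.1583  0.045 ]
```

View pics/s6.png

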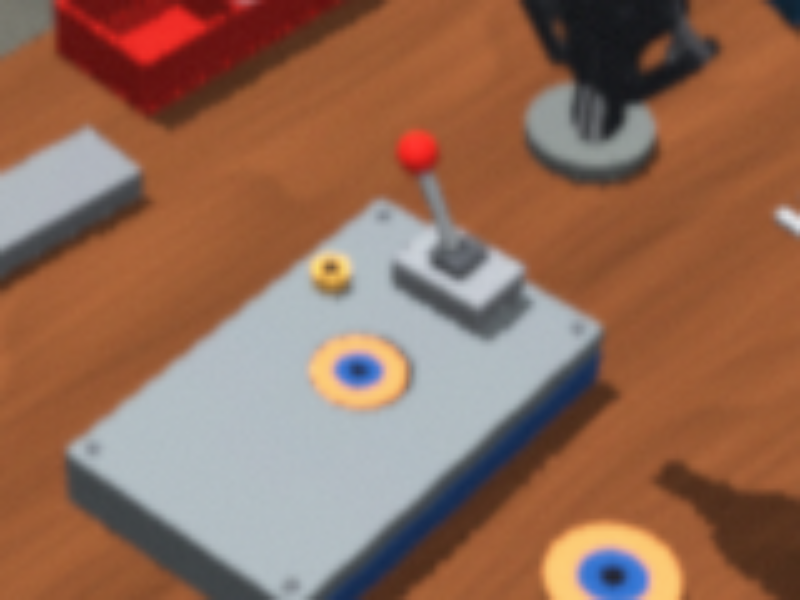

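The wheel lies flush in the nest at (358,371). The lever leans away with its ball at (418,151), about 38 mm along the fixture's +x, which matches the stop. The nut is undisturbed and the robot is clear.

```bash
python3 -c "
from bench import r
print(r.hand_in())"
```

```text
the job is handed in; nothing more can be done
None
```

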